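# Count the long knife rests away into the silver chest

## Robot

A 6-joint arm with a two-finger parallel gripper is mounted at the origin on a cart in front of the work surface, level with it; the furniture and walls round the work are solid. World frame = base frame: x ahead of the robot, y to its left, z up, the work surface at z = 0. Lengths are in mm, angles in rad, forces in N, time in s.
With the tool pointing down it reaches from about 275 to 825 mm from the base axis. Payload 4.9 kg.
Tool frame: the origin (TCP) lies at the very end of the fingers, on their centre line; the grasp point (between the pads) lies 19 mm behind it; z points along the fingers, y is the direction in which the jaws open and shut (so a half turn about z gives the same grasp; the last joint's range is limited). The gripper opens to 85 mm and grips with 20 to 120 N. Pads are 22 mm wide; open, the fingers measure 114 mm over their backs; the gripper's body (76 mm by 85 mm) begins 54 mm behind the grasp point. The pads swing forward as they close: fully open they stand 13 mm farther back than shut.
Start: joints at [1.2, 0.326, -0.193, 1.052, 0, 1.437], TCP at [129.019, 534.67, 210.281] pointing down, gripper open.
Joint ranges: [-2.65, 2.65], [-0.97, 1.79], [-1.3, 1.35], [-1.93, 2.1], [-1.47, 1.37], [-3.14, 3.14]. Speed limits (rad/s): [2.57, 2.57, 3.14, 3.14, 3.14, 3.14].

## Interface

Orientations are given as [roll, pitch, yaw] about the fixed x, y, z axes, in that order (R = Rz(yaw) Ry(pitch) Rx(roll)).
In Python, from station import state, get_image, job_done gives the robot as it stands. The module is installed in compiled form; this text tells all that it offers.
- The arm moves only by the tool send_rows, never from a script. Its argument "moves" is one flat list of numbers, 5 for each row, row after row: the opening, from 0 (shut) to 1 (fully open), then the shift along the tool's x, y, z in m, then the turn about the tool's z in rad. In form: [gripper, x, y, z, roll, gripper, x, y, z, roll, ...]. A call has 1 to 10 rows; each row is the pose to reach, as a shift and turn from the pose measured when the call began, along the tool's axes at that moment; what a row does not reach only later rows make up. A row lasts 1/12 s, in which the tool goes at most 41.7 mm and 7.16 degrees, less where a joint would pass 70% of its speed; a pose out of reach is approached as far as the arm can. A call with a gripper value outside its range is refused whole. The fingers move at their own pace and stop on an object; "squeeze" is the grip in N (left out, the last holds). Time passes only in rows, so rows that repeat a pose let the fingers close. It gives the time, the measured TCP pose, the force and the opening at its end, in the units of the state.
- state(): the state, without advancing time (a new reading comes with each control period).
- get_image(name): name is "side" or "top" or "wrist"; returns a dict with "color" (420x560x3 uint8, red, green, blue), "mtx" (3x3 intrinsics, pixels), "dist_coeffs" ([k1, k2, p1, p2, k3] as OpenCV has them; the pictures are not rectified), "view" (4x4, takes a point from world to camera coordinates). Camera axes: x right, y up, looking along -z (the intrinsics and any distortion apply to the point x, -y, -z); pixel columns grow to the right and rows downward; lengths in mm; the calibration is good to about 2 mm. A picture is of the moment at which its call begins. There is no depth.
- job_done(): hands the job in, once; it reports no verdict.
The state is a dict: "time_s": time; "qpos": joint angles; "qvel": joint speeds; "joint_efforts": joint torques, N m; "tool_pos": TCP position; "tcp_rot": TCP orientation; "force": force on the tool from outside, world axes, zero at the start; "ft_torque": the same for the moment, N m; "opening": finger opening in mm.
Only numpy, scipy, OpenCV 4.12 (cv2) and the standard library are available. Lean on these libraries where they do the work, as an engineer would, in place of code of your own. Each camera call takes 0.05 s, during which the arm holds its last target. There are 200 camera calls.

## Task

Sort the knife rests on the counting tray: sweep all the long ones off the deck into the trough (slide them, do not lift them more than a few centimetres), put the short ones, which are extras, back in the small open box, and shut the trough's lid over the long ones. Then, with the chest's drop front pulled right down and the lid kept shut, tip the trough so that all the long rests pour into the chest, let the trough down level again and push the front up until it is shut. Leave the tin, the bottle and the lemon alone.

Things in the scene. Friction and masses are not known exactly. Their poses are not given: they have to be found in the camera images.
- counting_tray: Heavy fixed counting tray: metal deck on a dark wooden plinth, metal trough along the side nearest the robot. Origin on the worktop under the tray; x away from the robot; y along the trough to the left; z up. The trough's pivot line runs along x at its spout: y = -165, z = 60 mm; the trough's centre line is at x = -67 mm.
- trough_in (a point): Centre of the trough's inner floor, 60 mm above the worktop; turns with the trough, axes as the tray's. Inside 52 mm wide (x), 320 mm long (y), 45 mm deep; walls 4 mm, the one at the deck ends just under deck level. The -y end, beside the chest, is the open spout; the +y end is closed.
- trough_bar (a point): Middle of the round bar handle (12 mm thick, 52 mm long, along the tray's x) on two arms beyond the closed end of the trough, 40 mm clear of its end wall, 35 mm above its floor level. Lifting it tips the trough about its pivot, 368 mm away along y.
- trough (a joint): Tip angle of the trough (rad): 0 level on its rest, grows as the bar end is lifted, stop at 0.75; it drops back if let go. About 3 N at the bar. The smooth rests slide out from about 0.2 rad.
- lid (a joint): Angle of the trough's lid (rad): 0 shut flat on the trough, 1.8 fully open, leaning a little towards the robot. Hinged along the top of the trough's near wall (30 mm nearer the robot than its centre line, 46 mm above its floor). It falls shut by itself once brought below about 1.4.
- lid_tab (a point): Middle of the black tab (60 mm long, 14 mm wide, 5 mm thick) on the free edge of the lid, towards its spout end: 66 mm from the hinge line and 110 mm from the lid's middle along -y. The lid is a plate of 320 x 60 x 4 mm.
- chest_in (a point): Heavy fixed dark wooden chest beside the spout, turned as the tray: centre of its inner floor, 6 mm above the worktop, x away from the robot. Inside 130 (x) by 138 (y) by 91 mm high under a fixed roof (top 105 mm above the worktop). Cheeks stand 104 mm out before its opening, 52 mm high under the spout, 90 mm on the other side; the front swings between them.
- front (a joint): Angle of the chest's drop front (rad): 0 shut and upright, grows as its top comes down towards the robot, stop at 1.25 where it is a chute into the chest. Hinged at its lower edge, along y, 70 mm nearer the robot than chest_in and 20 mm above the worktop. It stays where left below about 0.1 rad and falls open beyond about 0.35 rad.
- front_bar (a point): Middle of the brass bar handle (12 mm thick, 80 mm long, along y) on two short posts at the top edge of the drop front, 112 mm above its hinge line (shut); then it is 132 mm above the worktop, 27 mm above the roof, so that a fingertip fits behind it above the roof.
- spares_box_in (a point): Centre of the inner floor (6 mm above the box's underside) of the small open box of light wood for the spares, 120 x 120 x 50 mm outside, walls 6 mm, loose, 0.6 kg.
- tea_tin: Round enamelled tin, 60 mm across, 98 mm high; bystander. Origin at the centre of its underside.
- bitters: Small bottle, 43 mm across, 142 mm high; bystander. Origin at the centre of its underside.
- lemon: Lemon, 71 x 53 x 51 mm; bystander. Origin at the centre of its underside.
- long_1_mid (a point): Centre of a long knife rest: smooth steel bar 86 x 18 x 18 mm, long axis x, 0.05 kg. May be absent.
- long_2_mid (a point): Centre of a long knife rest: smooth steel bar 86 x 18 x 18 mm, long axis x, 0.05 kg. May be absent.
- long_3_mid (a point): Centre of a long knife rest: smooth steel bar 86 x 18 x 18 mm, long axis x, 0.05 kg. May be absent.
- long_4_mid (a point): Centre of a long knife rest: smooth steel bar 86 x 18 x 18 mm, long axis x, 0.05 kg. May be absent.
- short_1_mid (a point): Centre of a short knife rest: same bar but only 58 x 18 x 18 mm, long axis x, 0.035 kg. May be absent.
- short_2_mid (a point): Centre of a short knife rest: same bar but only 58 x 18 x 18 mm, long axis x, 0.035 kg. May be absent.
- deck (a point): Centre of the level deck's top, 105 mm above the worktop, at x = +27.5 mm in the tray's frame; 125 mm (x) by 310 mm (y). Rims 8 mm thick stand 12 mm above it on the far side and both ends; its near edge is open and drops straight into the trough.

How it is judged:
By the outcome, as a careful person would: the job done as asked, in the order asked, and still so for the second after the job is handed in, with the robot touching nothing.
Of long_1, long_2, long_3, long_4 only 2 to 4 are there at a start; the rules pass over those that are not, and their reading is None.
Of short_1, short_2 only 1 to 2 are there at a start; the rules pass over those that are not, and their reading is None.
At some moment in a run one of long_1, long_2, long_3, long_4, spares_box may be knocked a few centimetres aside while the robot is not near it.
Once in a run the grip may slacken for a moment while it holds something.
It also fails if it takes over 200 s, if anything falls off the work surface, if the arm or the gripper's body presses on something with over 40 N, if the wrist force passes 120 N, or if a joint passes its speed limit or range.

## Working session

There is one attempt and no reset: what is moved stays moved. The work goes in short steps, Python scripts to look and compute and a tool call to move; the robot and the scene stay as the last step left them, time stands still between calls to the robot, and variables do not carry over. Pictures are saved under pics/ and viewed, about 12 in all and at most 16, crops included, and the job is handed in when it is done.

Besides the shell and the picture viewer there is one more tool, called after "Call:" as a command line: name --argument value ..., lists and objects as JSON in quotes. send_rows: Moves the arm, as the interface text tells. Its arguments: {"type":"object","properties":{"moves":{"type":"array"},"squeeze":{"type":"number"}},"required":["moves"]}

```bash
mkdir -p pics; cat > h.py <<'E'
import numpy as np, cv2
from station import state, get_image, job_done
def snap(n,f):
    d=get_image(n); cv2.imwrite(f'pics/{f}.png',d['color'][:,:,::-1]); np.savez(f'pics/{f}.npz',**{k:np.array(v) for k,v in d.items()}); return d
def load(f): return dict(np.load(f'pics/{f}.npz'))
def ray(d,px):
    p=cv2.undistortPoints(np.array(px,float).reshape(-1,1,2),d['mtx'],np.array(d['dist_coeffs'],float))[:,0]
    V=np.array(d['view']);R=V[:3,:3];t=V[:3,3]
    v=np.c_[p[:,0],-p[:,1],-np.ones(len(p))]@R
    return -R.T@t, v
def plane(d,px,z):
    o,v=ray(d,px); return o+v*((z-o[2])/v[:,2])[:,None]
def proj(d,P):
    P=np.array(P,float).reshape(-1,3);V=np.array(d['view']);c=P@V[:3,:3].T+V[:3,3]
    c=c*[1,-1,-1]
    return cv2.projectPoints(c,np.zeros(3),np.zeros(3),d['mtx'],np.array(d['dist_coeffs'],float))[0][:,0]
E
python3 - <<'E'
from h import *
a=snap('top','top0')['color'];b=snap('side','side0')['color']
for n in('top','side'):
    d=load(n+'0');V=d['view'];print(n,-V[:3,:3].T@V[:3,3],V[2,:3],d['dist_coeffs'])
for n in ('top0','side0'):
    im=cv2.imread(f'pics/{n}.png');cv2.imwrite(f'pics/{n}v.png',cv2.resize(im,(800,600)))
print(state())
E
```

```text
top [ 365.57375238  -59.78392532 1345.72269607] [-0.17652563 -0.0083681   0.98426047] [-0.04046036  0.          0.          0.          0.        ]
side [  93.54120817 -921.20909548  863.44950775] [-0.38790932 -0.69596268  0.60428661] [-0.01574545  0.          0.          0.          0.        ]
{'time_s': 0.1, 'qpos': array([ 1.19978288e+00,  3.26859600e-01, -1.93536531e-01,  1.05199570e+00,
        1.11394233e-06,  1.43661001e+00]), 'qvel': array([-0.00019202, -0.00367532,  0.00282921,  0.00047562,  0.00062279,
       -0.00192283]), 'joint_efforts': array([ 1.22034377e-03, -4.44240940e+01,  2.63037336e+01,  7.88722333e-03,
       -8.30184331e-05, -2.20519308e-05]), 'tool_pos': array([128.8094949 , 534.10648903, 209.56571747]), 'tcp_rot': array([-3.14001164e+00, -2.14557005e-04,  2.90476535e+00]), 'force': array([0.27679391, 0.06683115, 0.5708458 ]), 'ft_torque': array([ 0.02196635,  0.04492941, -0.00033383]), 'opening': 85.66601691573753}
```

View pics/top0v.png

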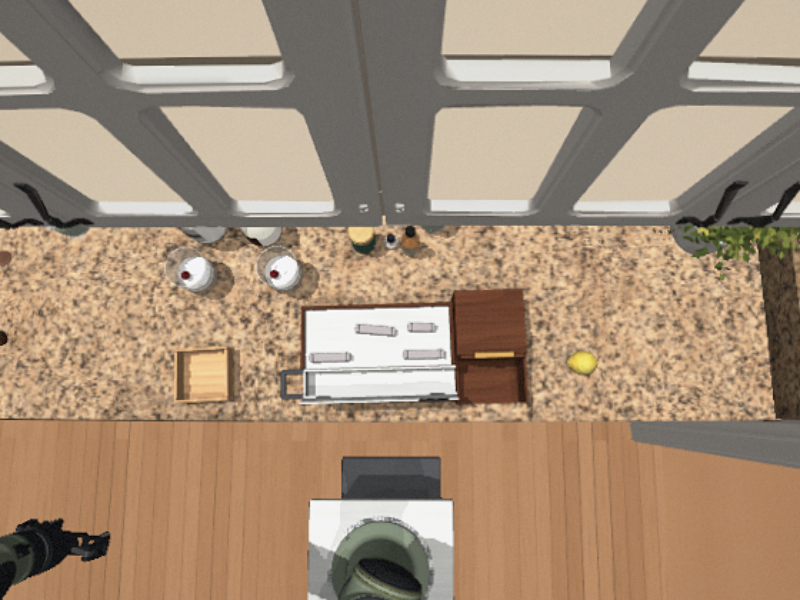

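View pics/side0v.png

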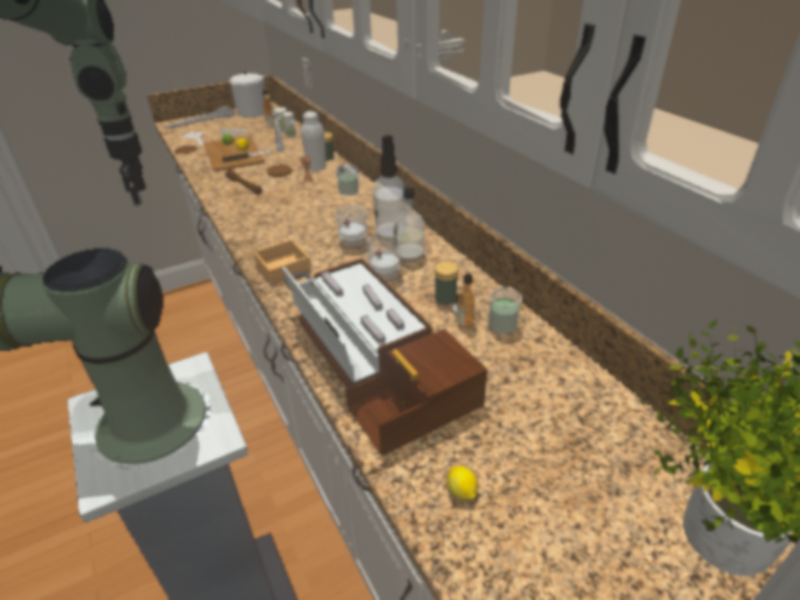

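The top view shows four rests on the deck (800x600 pixels): three long ones at (330,357), (376,330), (424,354) and one short at (422,327). The lid is open, the front shut with its brass bar at (494,354), the box is at (204,374) and the lemon at (582,362). In the side view the tin and the bottle stand behind the deck.

```bash
python3 - <<'E'
from h import *
d=load('top0');im=d['color'];hsv=cv2.cvtColor(im,cv2.COLOR_RGB2HSV)
s=.7
# deck mask (bright, low sat)
roi=np.zeros(im.shape[:2],np.uint8);roi[205:290,205:330]=255
g=cv2.cvtColor(im,cv2.COLOR_RGB2GRAY)
print(g[250,205:325:3],hsv[250,205:325:6,1])
m=((g>120)&(g<215)&(hsv[...,1]<40)&(roi>0)).astype(np.uint8)
deck=((g>225)&(roi>0)).astype(np.uint8)
for nm,mm,z in(('rest',m,123),('deck',deck,105)):
  for c in cv2.findContours(mm,cv2.RETR_EXTERNAL,cv2.CHAIN_APPROX_NONE)[0]:
    if cv2.contourArea(c)<60: continue
    P=plane(d,c[:,0,:],z)[:,:2].astype(np.float32);r=cv2.minAreaRect(P);print(nm,cv2.contourArea(c),r, cv2.boundingRect(c))
box=((hsv[...,0]>10)&(hsv[...,0]<25)&(hsv[...,1]>60)&(hsv[...,2]>120)).astype(np.uint8)
box[:,:118]=0;box[:,168:]=0;box[:238]=0;box[286:]=0
def pl(n,px,z): print(n,np.round(plane(d,np.array(px)*s,z),0).tolist())
pl('boxcorners z50',[(175,349),(229,348),(233,402),(178,402)],50)
pl('chest roof',[(452,291),(523,291),(525,357),(456,357)],105)
pl('frontbar z132',[(475,355),(514,355)],132)
pl('trough bar z95',[(285,372),(284,398)],95)
pl('deck',[(306,308),(449,306),(453,366)],105)
pl('spout',[(455,372),(457,399)],105)
pl('lemon',[(582,362)],25)
E
python3 - <<'E'
import cv2
im=cv2.imread('pics/top0.png');c=im[190:295,110:380];cv2.imwrite('pics/topc.png',cv2.resize(c,None,fx=2.95,fy=2.95,interpolation=cv2.INTER_CUBIC))
E
```

```text
[ 82 130  68 198 195 198 196 196 198 199 200 199 191 169 200 245 244 246
 245 245 243 244 245 245 245 245 165 179 170 170 166 159 159 148 137 149
 249  58  38  46] [ 89 170  15  11  10   9  10   4   0   1   1   2   2  12  12  10  13   7
   2 148]
rest 354.0 ((422.60125732421875, -1.351654052734375), (85.7606201171875, 316.66754150390625), 1.659345030784607) (212, 249, 107, 30)
rest 187.5 ((457.96905517578125, 99.52137756347656), (21.772083282470703, 93.1395263671875), 2.357801914215088) (216, 246, 32, 9)
rest 177.0 ((465.7538146972656, -96.66032409667969), (20.93824577331543, 89.81840515136719), 0.0023200237192213535) (282, 244, 31, 8)
rest 174.5 ((516.0711669921875, 5.450168609619141), (91.5746841430664, 21.409069061279297), 85.23289489746094) (248, 227, 31, 9)
rest 117.5 ((521.5097045898438, -92.44053649902344), (63.35390090942383, 18.22454833984375), 89.98841094970703) (285, 226, 22, 7)
deck 1407.0 ((404.23004150390625, -13.573028564453125), (48.78434371948242, 292.1194152832031), 1.793516755104065) (221, 259, 98, 19)
deck 3849.0 ((502.8465576171875, 3.27423095703125), (122.7372817993164, 306.26776123046875), 1.7038002014160156) (214, 215, 102, 43)
boxcorners z50 [[481.0, 460.0, 50.0], [484.0, 338.0, 50.0], [365.0, 323.0, 50.0], [364.0, 446.0, 50.0]]
chest roof [[603.0, -158.0, 105.0], [603.0, -312.0, 105.0], [460.0, -311.0, 105.0], [460.0, -164.0, 105.0]]
frontbar z132 [[462.0, -202.0, 132.0], [462.0, -283.0, 132.0]]
trough bar z95 [[428.0, 200.0, 95.0], [373.0, 201.0, 95.0]]
deck [[565.0, 158.0, 105.0], [570.0, -151.0, 105.0], [441.0, -158.0, 105.0]]
spout [[428.0, -162.0, 105.0], [372.0, -165.0, 105.0]]
lemon [[454.0, -456.0, 25.0]]
```

View pics/topc.png

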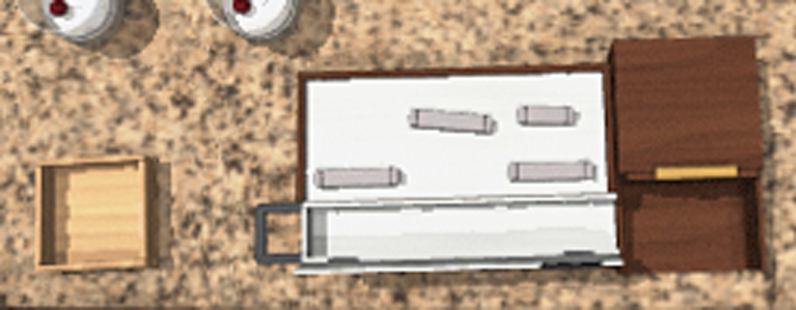

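The crop confirms 3 long rests and 1 short. The sizes read 90 and 63 mm, which fits. The tray origin is about (475,3) with a yaw of about +0.02. I'll go above the tray and take a close look.

```bash
cat >> h.py <<'E'
from scipy.spatial.transform import Rotation as Ro
def go(*T):
    s=state();R=Ro.from_euler('xyz',s['tcp_rot']).as_matrix();p=s['tool_pos'];y0=s['tcp_rot'][2]
    print('at',np.round(p,1),'yaw',round(y0,3),'F',np.round(s['force'],1),'op',round(s['opening'],1),'t',round(s['time_s'],1))
    for x,y,z,yaw in T:
        t=(y0-yaw+np.pi)%(2*np.pi)-np.pi
        print((x,y,z,yaw),'->',np.round(R.T@(np.array([x,y,z])-p)/1000,4).tolist(),round(t,3))
E
python3 -c "
from h import *
go((430,0,330,np.pi+.02))"
```

```text
at [128.8 534.1 209.6] yaw 2.905 F [0.3 0.1 0.6] op 85.7 t 0.1
(430, 0, 330, 3.161592653589793) -> [-0.4181, -0.4487, -0.1198] -0.257
```

Call:
send_rows --moves '[0.45,-0.4181,-0.4487,-0.1198,-0.257,0.45,-0.4181,-0.4487,-0.1198,-0.257,0.45,-0.4181,-0.4487,-0.1198,-0.257,0.45,-0.4181,-0.4487,-0.1198,-0.257,0.45,-0.4181,-0.4487,-0.1198,-0.257,0.45,-0.4181,-0.4487,-0.1198,-0.257,0.45,-0.4181,-0.4487,-0.1198,-0.257,0.45,-0.4181,-0.4487,-0.1198,-0.257,0.45,-0.4181,-0.4487,-0.1198,-0.257,0.45,-0.4181,-0.4487,-0.1198,-0.257]'

```text
time_s: 0.93
tool_pos: [328.6, 178.7, 289.9]
tcp_rot: [-3.14, -0.0, -3.121]
force: [0.1, 0.4, 0.8]
opening: 38.3
```

```bash
python3 -c "
from h import *
go((430,0,330,np.pi+.02))"
```

```text
at [328.6 178.7 289.9] yaw -3.121 F [0.1 0.4 0.8] op 38.3 t 0.9
(430, 0, 330, 3.161592653589793) -> [-0.0977, -0.1808, -0.0399] 0.001
```

Call:
send_rows --moves '[0.45,-0.098,-0.181,-0.04,0,0.45,-0.098,-0.181,-0.04,0,0.45,-0.098,-0.181,-0.04,0,0.45,-0.098,-0.181,-0.04,0,0.45,-0.098,-0.181,-0.04,0,0.45,-0.098,-0.181,-0.04,0,0.45,-0.098,-0.181,-0.04,0,0.45,-0.098,-0.181,-0.04,0]'

```text
time_s: 1.6
tool_pos: [429.7, -0.0, 329.5]
tcp_rot: [-3.141, -0.002, -3.122]
force: [-0.6, -0.5, -1.0]
opening: 38.4
```

```bash
python3 - <<'E'
from h import *
d=snap('wrist','w1');V=d['view'];print(-V[:3,:3].T@V[:3,3],V[2,:3])
cv2.imwrite('pics/w1v.png',cv2.resize(d['color'][:,:,::-1],(800,600)))
go((490,-97,200,np.pi+.02))
E
```

```text
[349.84172632  -0.71633953 494.51124316] [-0.30642926 -0.00499729  0.95188031]
at [429.4   0.6 329.6] yaw -3.12 F [0.  0.2 0.1] op 38.4 t 1.6
(490, -97, 200, 3.161592653589793) -> [-0.0588, -0.0988, 0.1295] 0.001
```

View pics/w1v.png

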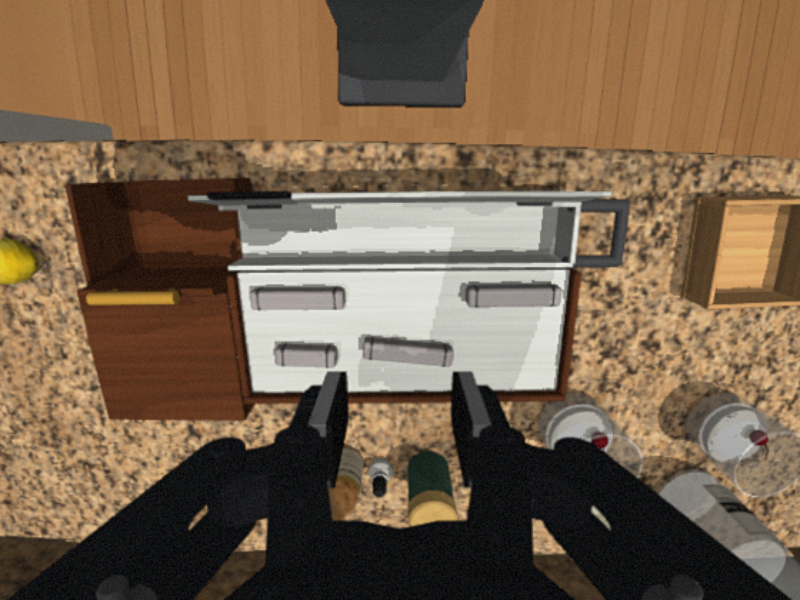

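The wrist view shows all four rests clearly (800x600 pixels): long at (297,298), (513,295) and (407,351), short at (306,354). The trough bar is at (620,233), the front bar at (133,298) and the lid tab at (250,196).

```bash
python3 - <<'E'
from h import *
d=load('w1');im=d['color'];hsv=cv2.cvtColor(im,cv2.COLOR_RGB2HSV);g=cv2.cvtColor(im,cv2.COLOR_RGB2GRAY)
def pl(n,px,z): print(n,np.round(plane(d,np.array(px,float)*.7,z),0)[:,:2].tolist())
pl('rests',[(297,298),(513,295),(407,351),(306,354)],123)
pl('longends',[(252,298),(344,298),(468,295),(559,295),(364,346),(451,356),(276,354),(337,354)],123)
pl('deck c',[(240,270),(570,270),(560,392),(249,392)],105)
pl('frontbar',[(88,298),(179,297)],132)
pl('trbar',[(620,203),(620,263)],101)
pl('box',[(727,199),(713,303)],50)
pl('boxfar wall',[(690,296)],0)
pl('lid tab z170',[(208,196),(291,195)],170)
E
```

```text
rests [[462.0, -91.0], [455.0, 104.0], [512.0, 10.0], [517.0, -86.0]]
longends [[463.0, -133.0], [461.0, -49.0], [456.0, 63.0], [455.0, 146.0], [508.0, -31.0], [517.0, 51.0], [518.0, -115.0], [517.0, -56.0]]
deck c [[441.0, -148.0], [435.0, 161.0], [563.0, 169.0], [569.0, -151.0]]
frontbar [[463.0, -282.0], [460.0, -196.0]]
trbar [[373.0, 200.0], [428.0, 210.0]]
box [[367.0, 341.0], [481.0, 353.0]]
boxfar wall [[487.0, 360.0]]
lid tab z170 [[370.0, -143.0], [368.0, -80.0]]
```

Call:
send_rows --moves '[0.45,-0.0605,-0.096,0.15,0,0.45,-0.0605,-0.096,0.15,0,0.45,-0.0605,-0.096,0.15,0,0.45,-0.0605,-0.096,0.15,0,0.45,-0.0605,-0.096,0.15,0,0.45,-0.0605,-0.096,0.19,0,0.45,-0.0605,-0.096,0.205,0,0.45,-0.0605,-0.096,0.215,0,0.45,-0.0605,-0.096,0.219,0,0.45,-0.0605,-0.096,0.219,0]'

```text
time_s: 2.48
tool_pos: [491.1, -92.9, 110.4]
tcp_rot: [-3.141, -0.003, -3.118]
force: [0.2, -0.1, 0.3]
opening: 38.2
```

Call:
send_rows --moves '[0.45,0.01,0,0.001,0,0.45,0.02,0,0.001,0,0.45,0.03,0,0.001,0,0.45,0.04,0,0.001,0,0.45,0.05,0,0.001,0,0.45,0.06,0,0.001,0,0.45,0.068,0,0.001,0,0.45,0.068,0,0.001,0,0.45,0.055,0,-0.03,0,0.45,0.04,0,-0.07,0]'

```text
time_s: 3.32
tool_pos: [447.9, -92.9, 177.9]
tcp_rot: [3.139, -0.009, -3.119]
force: [2.3, -0.5, -0.6]
opening: 38.2
```

```bash
python3 - <<'E'
from h import *
d=snap('wrist','w2')
cv2.imwrite('pics/w2v.png',d['color'][:,:,::-1])
go((484,101,170,-3.12),(540,8,170,-3.12))
E
```

```text
at [456.9 -95.3 187.3] yaw -3.118 F [ 5.6 -2.1  6.6] op 38.7 t 3.4
(484, 101, 170, -3.12) -> [-0.0315, 0.1957, 0.0168] 0.002
(540, 8, 170, -3.12) -> [-0.0853, 0.1015, 0.0175] 0.002
```

View pics/w2v.png

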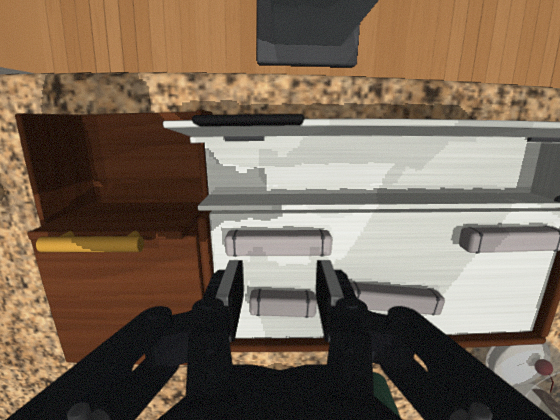

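The long rest still lies on the deck at pixel (278,242). I'll measure whether it moved.

```bash
python3 - <<'E'
from h import *
d=load('w2')
print(np.round(plane(d,[(278,240),(282,303),(228,240),(331,240)],123)),np.round(plane(d,[(205,207)],105)))
print(proj(d,[state()['tool_pos']]))
E
```

```text
[[ 459.  -93.  123.]
 [ 517.  -88.  123.]
 [ 460. -132.  123.]
 [ 458.  -51.  123.]] [[ 438. -154.  105.]]
[[273.5665913  278.22676219]]
```

```bash
python3 -c "
from h import *
go((489,-94,120,-3.12),(489,-94,104,-3.12))"
```

```text
at [456.9 -95.3 187.3] yaw -3.118 F [ 5.6 -2.1  6.6] op 38.7 t 3.4
(489, -94, 120, -3.12) -> [-0.0316, 0.0008, 0.0675] 0.002
(489, -94, 104, -3.12) -> [-0.0315, 0.0009, 0.0835] 0.002
```

Call:
send_rows --moves '[0.45,-0.0315,0.001,0.0,0,0.45,-0.0315,0.001,0.03,0,0.45,-0.0315,0.001,0.06,0,0.45,-0.0315,0.001,0.07,0,0.45,-0.0315,0.001,0.075,0,0.45,-0.0315,0.001,0.08,0,0.45,-0.0315,0.001,0.084,0,0.45,-0.0315,0.001,0.086,0,0.45,-0.0315,0.001,0.086,0]'

```text
time_s: 4.12
tool_pos: [489.3, -94.1, 101.9]
tcp_rot: [-3.138, 0.008, -3.119]
force: [-0.8, -0.6, 0.6]
opening: 38.7
```

Call:
send_rows --moves '[0.45,0,0,0.002,0,0.45,0,0,0.004,0,0.45,0,0,0.005,0,0.45,0,0,0.005,0]'

```text
time_s: 4.45
tool_pos: [489.3, -94.1, 96.9]
tcp_rot: [-3.138, 0.008, -3.119]
force: [0.4, 0.2, 0.0]
opening: 38.4
```

Call:
send_rows --moves '[0.45,0.01,0,0,0,0.45,0.02,0,0,0,0.45,0.028,0,0,0,0.45,0.028,0,0,0]'

```text
time_s: 4.78
tool_pos: [458.5, -94.2, 96.4]
tcp_rot: [-3.139, 0.006, -3.119]
force: [-0.6, -0.1, 0.1]
opening: 38.4
```

```bash
python3 - <<'E'
from h import *
d=snap('wrist','w3')
cv2.imwrite('pics/w3v.png',d['color'][:,:,::-1]);go()
E
```

```text
at [459.9 -94.6  96.7] yaw -3.119 F [ 0.3 -0.1  0.4] op 38.2 t 4.8
```

View pics/w3v.png

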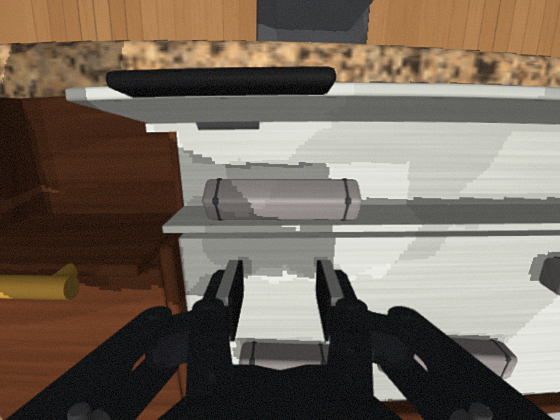

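The rest is now sliding and sits at the deck edge, pixel (282,200). I'll keep pushing, then go on to the next one.

Call:
send_rows --moves '[0.45,0.012,0,0,0,0.45,0.024,0,0,0,0.45,0.036,0,0,0,0.45,0.036,0,0,0,0.45,0.036,0,-0.03,0,0.45,0.02,0,-0.065,0,0.45,-0.01,0.03,-0.065,0,0.45,-0.024,0.07,-0.065,0,0.45,-0.024,0.11,-0.065,0,0.45,-0.024,0.15,-0.065,0]'

```text
time_s: 5.67
tool_pos: [482.1, 57.9, 161.9]
tcp_rot: [-3.139, 0.01, -3.12]
force: [1.5, 0.5, -0.5]
opening: 38.3
```

```bash
python3 -c "
from h import *
go((484,102,130,-3.12),(484,102,97,-3.12))"
```

```text
at [482.1  57.9 161.9] yaw -3.12 F [ 1.5  0.5 -0.5] op 38.3 t 5.7
(484, 102, 130, -3.12) -> [-0.0025, 0.0442, 0.0318] -0.0
(484, 102, 97, -3.12) -> [-0.0022, 0.0443, 0.0648] -0.0
```

Call:
send_rows --moves '[0.45,-0.002,0.044,0.005,0,0.45,-0.002,0.044,0.02,0,0.45,-0.002,0.044,0.045,0,0.45,-0.002,0.044,0.06,0,0.45,-0.002,0.044,0.065,0,0.45,-0.002,0.044,0.065,0,0.45,0.01,0.044,0.065,0,0.45,0.022,0.044,0.065,0,0.45,0.034,0.044,0.065,0,0.45,0.04,0.044,0.065,0]'

```text
time_s: 6.5
tool_pos: [441.6, 100.6, 97.4]
tcp_rot: [-3.139, 0.011, -3.121]
force: [-0.6, -0.1, -0.7]
opening: 38.3
```

Call:
send_rows --moves '[0.45,0.006,0,0,0,0.45,0.016,0,0,0,0.45,0.021,0,0,0,0.45,0.021,0,0,0,0.45,0.018,0,-0.03,0,0.45,-0.02,-0.02,-0.065,0,0.45,-0.06,-0.05,-0.065,0,0.45,-0.1,-0.09,-0.065,0,0.45,-0.1,-0.09,-0.065,0,0.45,-0.1,-0.09,-0.065,0]'

```text
time_s: 7.33
tool_pos: [548.9, 8.6, 164.6]
tcp_rot: [-3.136, 0.017, -3.125]
force: [1.4, -0.4, -0.1]
opening: 38.3
```

```bash
python3 - <<'E'
from h import *
d=snap('wrist','w4')
cv2.imwrite('pics/w4v.png',d['color'][:,:,::-1]);go((543,8,130,-3.12),(543,8,97,-3.02),(543,8,97,-3.22))
E
```

```text
at [545.7  10.7 163.8] yaw -3.124 F [-0.6  0.9 -0.4] op 38.6 t 7.4
(543, 8, 130, -3.12) -> [0.0032, -0.0025, 0.0338] -0.004
(543, 8, 97, -3.02) -> [0.0036, -0.0024, 0.0668] -0.104
(543, 8, 97, -3.22) -> [0.0036, -0.0024, 0.0668] 0.096
```

View pics/w4v.png

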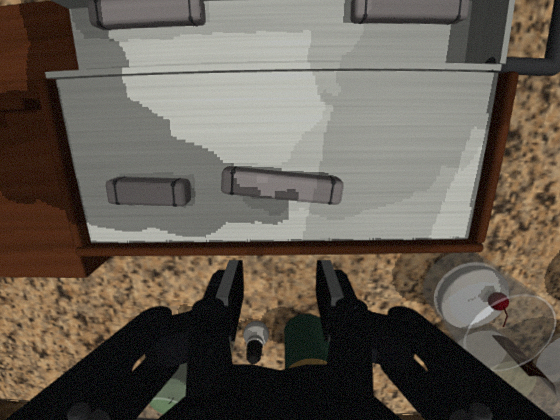

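Two long rests are in the trough. The third is at pixel (282,184), turned slightly, and the short one at (148,191).

```bash
python3 - <<'E'
from h import *
d=load('w4')
print(np.round(plane(d,[(282,184),(223,180),(341,188),(148,191),(108,190),(189,191)],121)))
print(proj(d,[state()['tool_pos']]),np.round(plane(d,[(88,243),(472,240),(55,75),(500,65)],105)))
E
```

```text
[[ 514.   10.  121.]
 [ 511.  -31.  121.]
 [ 516.   52.  121.]
 [ 520.  -86.  121.]
 [ 520. -115.  121.]
 [ 520.  -56.  121.]]
[[281.62812738 251.9735209 ]] [[ 570. -150.  105.]
 [ 561.  168.  105.]
 [ 440. -151.  105.]
 [ 429.  161.  105.]]
```

Call:
send_rows --moves '[0.45,0.004,-0.001,0.02,0,0.45,0.004,-0.001,0.04,0,0.45,0.004,-0.001,0.055,0,0.45,0.004,-0.001,0.063,0,0.45,0.004,-0.001,0.0665,0,0.45,0.004,-0.001,0.0665,0,0.45,0.014,-0.001,0.0665,0,0.45,0.025,-0.001,0.0665,0,0.45,0.036,-0.001,0.0665,0,0.45,0.047,-0.001,0.0665,0]'

```text
time_s: 8.22
tool_pos: [499.9, 8.8, 97.9]
tcp_rot: [-3.138, 0.015, -3.124]
force: [0.2, 0.1, 0.2]
opening: 38.4
```

Call:
send_rows --moves '[0.45,0.012,0,0,0,0.45,0.024,0,0,0,0.45,0.036,0,0,0,0.45,0.048,0,0,0,0.45,0.06,0,0,0,0.45,0.07,0,0,0,0.45,0.078,0,0,0,0.45,0.078,0,0,0,0.45,0.075,0,-0.03,0,0.45,0.06,0,-0.065,0]'

```text
time_s: 9.05
tool_pos: [435.1, 8.5, 160.9]
tcp_rot: [-3.139, 0.008, -3.124]
force: [0.5, -0.2, -0.1]
opening: 38.3
```

```bash
python3 - <<'E'
from h import *
go((430,-20,280,-3.12))
E
```

```text
at [435.1   8.5 160.9] yaw -3.124 F [ 0.5 -0.2 -0.1] op 38.3 t 9.1
(430, -20, 280, -3.12) -> [0.0047, -0.0287, -0.119] -0.004
```

Call:
send_rows --moves '[0.45,0.005,-0.029,-0.12,0,0.45,0.005,-0.029,-0.12,0,0.45,0.005,-0.029,-0.12,0,0.45,0.005,-0.029,-0.12,0,0.45,0.005,-0.029,-0.12,0]'

```text
time_s: 9.47
tool_pos: [432.0, -21.1, 283.7]
tcp_rot: [-3.138, 0.014, -3.125]
force: [-0.8, 0.8, -0.7]
opening: 38.6
```

```bash
python3 - <<'E'
from h import *
d=snap('wrist','w5')
cv2.imwrite('pics/w5v.png',d['color'][:,:,::-1]);go((518,-88,180,-3.12-1.57))
E
```

```text
at [430.7 -20.6 281.8] yaw -3.125 F [-0.4 -0.5 -1. ] op 38.1 t 9.5
(518, -88, 180, -4.69) -> [-0.0851, -0.0686, 0.1029] 1.565
```

View pics/w5v.png

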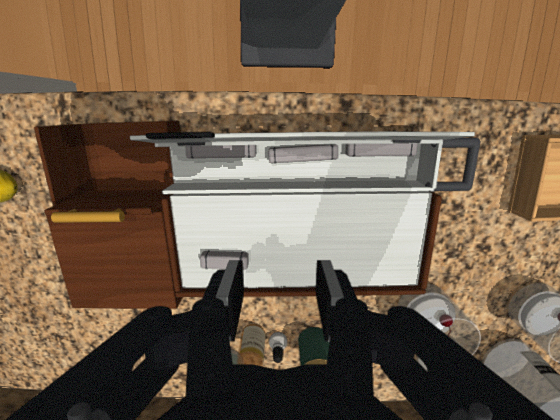

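All three long rests lie in the trough, at pixels (221,150), (303,153) and (380,148). Next is the short one at pixel (224,260).

Call:
send_rows --moves '[0.5,-0.088,-0.067,0.05,0.12,0.5,-0.088,-0.067,0.08,0.24,0.5,-0.088,-0.067,0.08,0.36,0.5,-0.088,-0.067,0.08,0.48,0.5,-0.088,-0.067,0.08,0.6,0.5,-0.088,-0.067,0.08,0.72,0.5,-0.088,-0.067,0.08,0.84,0.5,-0.088,-0.067,0.08,0.96,0.5,-0.088,-0.067,0.08,1.08,0.5,-0.088,-0.067,0.08,1.2]'

```text
time_s: 10.35
tool_pos: [519.6, -85.6, 200.8]
tcp_rot: [3.136, 0.004, 1.953]
force: [0.4, -0.3, -0.5]
opening: 42.7
```

```bash
python3 - <<'E'
from h import *
go((518.5,-87.5,160,-3.12-1.57),(518.5,-87.5,105,-3.12-1.57))
E
```

```text
at [519.6 -85.6 200.8] yaw 1.953 F [ 0.4 -0.3 -0.5] op 42.7 t 10.3
(518.5, -87.5, 160, -4.69) -> [-0.0013, -0.002, 0.0408] 0.36
(518.5, -87.5, 105, -4.69) -> [-0.001, -0.0023, 0.0958] 0.36
```

Call:
send_rows --moves '[0.5,-0.001,-0.002,0.02,0.12,0.5,-0.001,-0.002,0.03,0.24,0.5,-0.001,-0.002,0.04,0.36,0.5,-0.001,-0.002,0.06,0.36,0.5,-0.001,-0.002,0.08,0.36,0.5,-0.001,-0.002,0.09,0.36,0.5,-0.001,-0.002,0.096,0.36,0.5,-0.001,-0.002,0.1,0.36,0.5,-0.001,-0.002,0.1,0.36]'

```text
time_s: 11.1
tool_pos: [518.4, -87.1, 100.0]
tcp_rot: [3.136, 0.001, 1.593]
force: [0.4, -0.1, 0.7]
opening: 42.7
```

Call:
send_rows --moves '[0.2,0,0,0,0,0.0,0,0,0,0,0,0,0,0,0,0,0,0,0,0,0,0,0,0,0]' --squeeze 40

```text
time_s: 11.52
tool_pos: [519.1, -87.4, 100.9]
tcp_rot: [3.134, 0.002, 1.593]
force: [0.4, 0.5, 3.1]
opening: 15.1
```

Call:
send_rows --moves '[0,0,0,0,0,0,0,0,-0.02,0,0,0,0,-0.06,0,0,0,0,-0.1,0,0,0,0,-0.14,0,0,0,0,-0.14,0]'

```text
time_s: 12.02
tool_pos: [522.0, -88.4, 248.8]
tcp_rot: [3.123, 0.006, 1.593]
force: [2.4, -0.6, 0.1]
opening: 15.1
```

```bash
python3 - <<'E'
from h import *
d=snap('wrist','w6');t=snap('top','top1')
a=cv2.resize(t['color'][195:300,90:340],None,fx=2.24,fy=2.24)
cv2.imwrite('pics/w6v.png',np.vstack([d['color'],a])[:, :,::-1][:600]);go((424,392,260,1.59))
E
```

```text
at [519.2 -87.5 242.6] yaw 1.593 F [ 0.1  0.3 -0.9] op 15.0 t 12.1
(424, 392, 260, 1.59) -> [0.4815, -0.0842, -0.0198] 0.003
```

View pics/w6v.png

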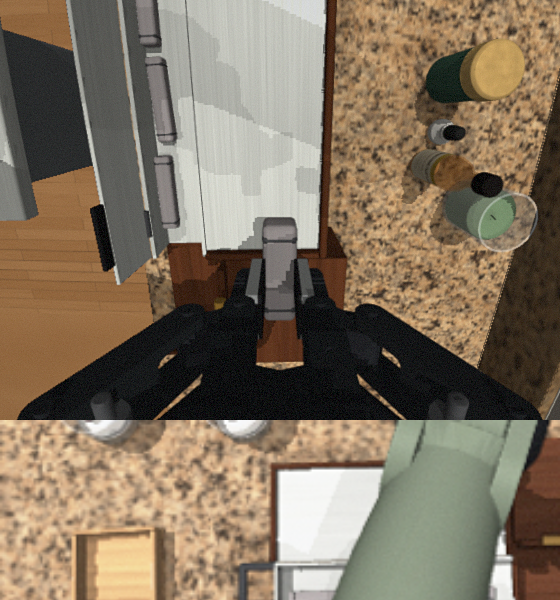

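The short rest is held well between the pads, pixel (280,265), and the box has not moved. I'll carry it there, staying clear of the glasses.

Call:
send_rows --moves '[0,0.03,-0.03,-0.02,0,0,0.06,-0.06,-0.02,0,0,0.09,-0.09,-0.02,0,0,0.13,-0.1,-0.02,0,0,0.17,-0.1,-0.02,0,0,0.21,-0.1,-0.02,0,0,0.25,-0.1,-0.02,0,0,0.29,-0.1,-0.02,0,0,0.33,-0.1,-0.02,0,0,0.37,-0.1,-0.02,0]'

```text
time_s: 12.95
tool_pos: [409.1, 281.7, 258.3]
tcp_rot: [3.133, 0.005, 1.594]
force: [0.6, -0.3, -0.2]
opening: 15.3
```

```bash
python3 - <<'E'
from h import *
t=snap('top','top2');c=t['color'][225:300,100:200];cv2.imwrite('pics/t2.png',cv2.resize(c,None,fx=4,fy=4)[:,:,::-1])
h=cv2.cvtColor(t['color'],cv2.COLOR_RGB2HSV)[:,:,:]
print(np.abs(t['color'][235:290,115:168].astype(int)-load('top0')['color'][235:290,115:168]).mean())
go((424,392,180,1.59),(424,392,62,1.59))
E
```

```text
71.31663807890223
at [408.8 288.3 258.2] yaw 1.6 F [0.3 5.1 0.6] op 15.0 t 13.0
(424, 392, 180, 1.59) -> [0.1031, 0.0176, 0.0785] 0.01
(424, 392, 62, 1.59) -> [0.1029, 0.0166, 0.1965] 0.01
```

Call:
send_rows --moves '[0,0.04,0.017,0.03,0.01,0,0.08,0.017,0.05,0.01,0,0.103,0.017,0.078,0.01,0,0.103,0.017,0.078,0.01,0,0.103,0.017,0.078,0.01]'

```text
time_s: 13.42
tool_pos: [420.4, 391.7, 175.3]
tcp_rot: [3.141, 0.003, 1.593]
force: [-0.0, -0.4, 0.1]
opening: 14.6
```

```bash
python3 - <<'E'
from h import *
d=snap('wrist','w7')
cv2.imwrite('pics/w7v.png',d['color'][:,:,::-1]);go((424,392,60,1.59),(424,392,12,1.59))
E
```

```text
at [421.4 390.8 177.4] yaw 1.591 F [ 0.4 -0.3  0.9] op 15.1 t 13.5
(424, 392, 60, 1.59) -> [0.0014, 0.0023, 0.1174] 0.001
(424, 392, 12, 1.59) -> [0.0016, 0.0021, 0.1654] 0.001
```

View pics/w7v.png

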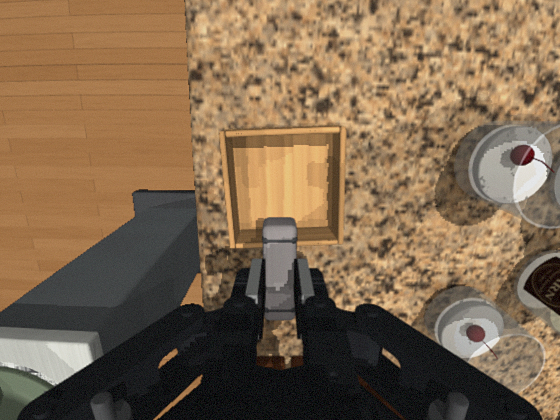

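The box is at pixel (284,187), with its rim corners at (221,130), (343,126), (343,243) and (232,247).

```bash
python3 - <<'E'
from h import *
d=load('w7');P=plane(d,[(221,130),(343,126),(343,243),(229,247)],50);print(np.round(P),P.mean(0))
go((P[:,0].mean(),P[:,1].mean(),60,1.59),(P[:,0].mean(),P[:,1].mean(),12,1.59))
E
```

```text
[[363. 460.  50.]
 [477. 466.  50.]
 [487. 348.  50.]
 [367. 341.  50.]] [423.90019588 403.56822194  50.        ]
at [421.4 390.8 177.4] yaw 1.591 F [ 0.4 -0.3  0.9] op 15.1 t 13.5
(np.float64(423.9001958814144), np.float64(403.56822193904827), 60, 1.59) -> [0.013, 0.0024, 0.1174] 0.001
(np.float64(423.9001958814144), np.float64(403.56822193904827), 12, 1.59) -> [0.0131, 0.0023, 0.1654] 0.001
```

Call:
send_rows --moves '[0,0.009,0.003,0.03,0,0,0.009,0.003,0.06,0,0,0.009,0.003,0.09,0,0,0.009,0.003,0.12,0,0,0.009,0.003,0.145,0,0,0.009,0.003,0.16,0,0,0.009,0.003,0.166,0,0,0.009,0.003,0.166,0]'

```text
time_s: 14.13
tool_pos: [424.5, 397.6, 11.0]
tcp_rot: [3.14, 0.004, 1.59]
force: [-0.5, -0.7, -0.5]
opening: 14.7
```

Call:
send_rows --moves '[0.3,0,0,0,0,0.4,0,0,0,0,0.4,0,0,0,0,0.4,0,0,-0.03,0,0.4,0,0,-0.07,0,0.4,0,0,-0.11,0,0.4,0,0,-0.15,0,0.4,0,0,-0.17,0]'

```text
time_s: 14.8
tool_pos: [426.3, 399.9, 187.6]
tcp_rot: [3.133, -0.001, 1.59]
force: [0.9, -0.3, 0.4]
opening: 34.0
```

```bash
python3 - <<'E'
from h import *
d=snap('wrist','w8')
cv2.imwrite('pics/w8v.png',d['color'][:,:,::-1]);go((300,100,250,-3.12))
E
```

```text
at [427.6 400.9 190.2] yaw 1.59 F [0.6 0.1 2.1] op 33.7 t 14.8
(300, 100, 250, -3.12) -> [-0.2982, -0.1326, -0.0624] -1.573
```

View pics/w8v.png

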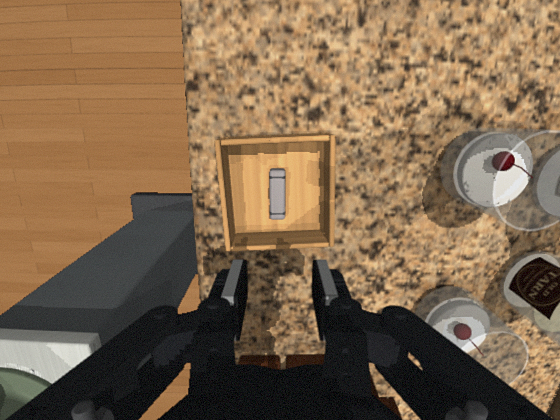

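The short rest lies in the box, pixel (277,194). Now I'll close the fingers and go round to the robot side of the lid.

```bash
python3 - <<'E'
from h import *
go((332,0,230,-3.12))
E
```

```text
at [427.6 400.9 190.2] yaw 1.59 F [0.6 0.1 2.1] op 33.7 t 14.8
(332, 0, 230, -3.12) -> [-0.3989, -0.1028, -0.0423] -1.573
```

Call:
send_rows --moves '[0,-0.03,-0.02,-0.042,-0.12,0,-0.065,-0.04,-0.042,-0.24,0,-0.1,-0.06,-0.042,-0.36,0,-0.135,-0.08,-0.042,-0.48,0,-0.17,-0.103,-0.042,-0.6,0,-0.205,-0.103,-0.042,-0.72,0,-0.24,-0.103,-0.042,-0.84,0,-0.275,-0.103,-0.042,-0.96,0,-0.31,-0.103,-0.042,-1.08,0,-0.345,-0.103,-0.042,-1.2]'

```text
time_s: 15.68
tool_pos: [331.1, 73.0, 230.8]
tcp_rot: [3.132, 0.011, 2.673]
force: [-0.1, 0.6, 0.2]
opening: 0.1
```

```bash
python3 - <<'E'
from h import *
go((332,0,230,-3.12),(332,0,148,-3.12))
E
```

```text
at [331.1  73.  230.8] yaw 2.673 F [-0.1  0.6  0.2] op 0.1 t 15.7
(332, 0, 230, -3.12) -> [-0.0338, -0.0647, 0.0005] -0.49
(332, 0, 148, -3.12) -> [-0.0329, -0.0655, 0.0825] -0.49
```

Call:
send_rows --moves '[0,-0.017,-0.033,0,-0.12,0,-0.033,-0.065,0,-0.24,0,-0.033,-0.065,0,-0.36,0,-0.033,-0.065,0.01,-0.48,0,-0.033,-0.065,0.03,-0.49,0,-0.033,-0.065,0.055,-0.49,0,-0.033,-0.065,0.075,-0.49,0,-0.033,-0.065,0.082,-0.49,0,-0.033,-0.065,0.082,-0.49]'

```text
time_s: 16.43
tool_pos: [331.1, 0.6, 147.8]
tcp_rot: [3.138, 0.012, -3.12]
force: [0.1, -1.0, 0.8]
opening: -0.2
```

Call:
send_rows --moves '[0,-0.015,0,0,0,0,-0.025,0,0,0,0,-0.035,0,0,0,0,-0.045,0,0,0,0,-0.055,0,0,0,0,-0.065,0,0,0,0,-0.065,0,0,0,0,-0.065,0,0,0,0,-0.065,0,0,0,0,-0.065,0,0,0]'

```text
time_s: 17.27
tool_pos: [395.3, 2.1, 148.4]
tcp_rot: [3.138, 0.011, -3.12]
force: [1.4, -0.1, -0.2]
opening: -0.2
```

Now up and over to the front bar, taking a look on the way.

Call:
send_rows --moves '[0,-0.02,-0.03,-0.04,0,0,-0.04,-0.06,-0.08,0,0,-0.05,-0.09,-0.08,0,0,-0.05,-0.12,-0.08,0,0,-0.05,-0.16,-0.08,0,0,-0.05,-0.195,-0.08,0,0,-0.05,-0.195,-0.08,0,0,-0.05,-0.195,-0.08,0]'

```text
time_s: 17.93
tool_pos: [447.9, -193.4, 227.9]
tcp_rot: [3.137, 0.011, -3.124]
force: [0.3, 0.8, -0.6]
opening: -0.1
```

```bash
python3 - <<'E'
from h import *
d=snap('wrist','w9')
cv2.imwrite('pics/w9v.png',d['color'][:,:,::-1]);go((483,-243,170,-3.12),(483,-243,113,-3.12))
E
```

```text
at [ 447.8 -192.1  227.9] yaw -3.122 F [ 0.8  0.7 -1.1] op -0.0 t 18.0
(483, -243, 170, -3.12) -> [-0.0336, -0.0519, 0.058] -0.002
(483, -243, 113, -3.12) -> [-0.033, -0.0521, 0.115] -0.002
```

View pics/w9v.png

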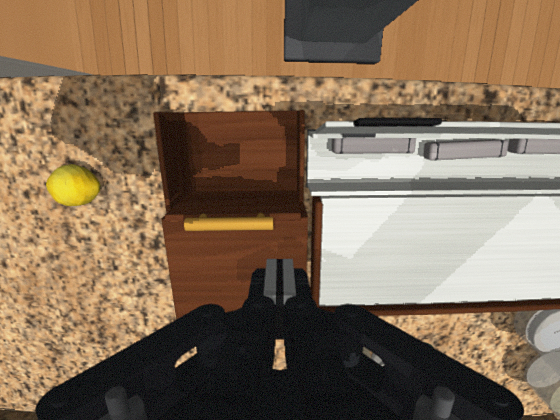

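The lid is still up: the tab is at pixel (397,122), and the rests are visible beside it. The front bar is at (229,224). I'll measure the lid angle.

```bash
python3 - <<'E'
from h import *
for f,px in (('w1',[(175,137),(152,139)]),('w2',[(248,120)]),('w9',[(397,122)])):
    d=load(f)
    for z in(150,165,170,175): print(f,z,np.round(plane(d,px[0],z)[0]))
d=load('w9')
print('hinge? trough lip', np.round(plane(d,[(307,188),(307,131),(314,197)],105)))
print('bar',np.round(plane(d,[(186,224),(272,223)],132)))
# two-view tab
A=[('w1',(175,137)),('w2',(248,120))]
E
```

```text
w1 150 [ 371. -118.  150.]
w1 165 [ 370. -113.  165.]
w1 170 [ 369. -111.  170.]
w1 175 [ 369. -109.  175.]
w2 150 [ 369. -113.  150.]
w2 165 [ 369. -112.  165.]
w2 170 [ 369. -111.  170.]
w2 175 [ 369. -111.  175.]
w9 150 [ 369. -102.  150.]
w9 165 [ 369. -108.  165.]
w9 170 [ 369. -110.  170.]
w9 175 [ 369. -111.  175.]
hinge? trough lip [[ 434. -165.  105.]
 [ 380. -168.  105.]
 [ 443. -158.  105.]]
bar [[ 463. -279.  132.]
 [ 461. -199.  132.]]
```

```bash
python3 - <<'E'
from h import *
d=load('w9');p=np.array([447.8,-192.1,227.9])
for dz in(0,10,20,30): print(dz,proj(d,[p+[0,0,dz]]).round(),proj(d,[p+[-11,0,dz],p+[11,0,dz]]).round().tolist())
E
python3 -c "
import cv2
a=cv2.imread('pics/w9.png');a=a[225:345,200:360];cv2.imwrite('pics/w9c.png',cv2.resize(a,None,fx=4,fy=4))"
```

```text
0 [[280. 257.]] [[281.0, 240.0], [280.0, 273.0]]
10 [[280. 265.]] [[281.0, 248.0], [280.0, 282.0]]
20 [[281. 274.]] [[281.0, 255.0], [280.0, 291.0]]
30 [[281. 284.]] [[281.0, 264.0], [280.0, 302.0]]
```

View pics/w9c.png

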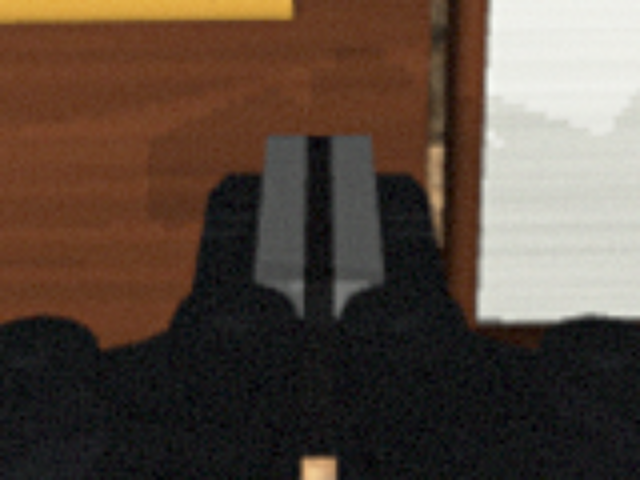

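The tip looks higher than the reported TCP. I'll calibrate by touching the chest roof (105 mm) gently with the fingers shut.

Call:
send_rows --moves '[0,-0.02,-0.03,0.02,0,0,-0.046,-0.052,0.05,0,0,-0.046,-0.052,0.08,0,0,-0.046,-0.052,0.1,0,0,-0.046,-0.052,0.108,0,0,-0.046,-0.052,0.115,0,0,-0.046,-0.052,0.118,0,0,-0.046,-0.052,0.118,0]'

```text
time_s: 18.65
tool_pos: [496.2, -242.0, 110.7]
tcp_rot: [3.137, 0.011, -3.121]
force: [-0.4, -0.5, -0.1]
opening: 0.1
```

Call:
send_rows --moves '[0,0,0,0.002,0,0,0,0,0.004,0,0,0,0,0.004,0]'

```text
time_s: 18.9
tool_pos: [496.7, -242.1, 107.5]
tcp_rot: [3.138, 0.012, -3.121]
force: [-0.2, 0.2, 0.0]
opening: 0.3
```

Call:
send_rows --moves '[0,0,0,0.002,0,0,0,0,0.004,0,0,0,0,0.004,0]'

```text
time_s: 19.15
tool_pos: [496.6, -242.1, 103.3]
tcp_rot: [3.138, 0.012, -3.121]
force: [-0.4, -0.2, -0.3]
opening: 0.1
```

Call:
send_rows --moves '[0,0,0,0.003,0,0,0,0,0.005,0,0,0,0,0.005,0]'

```text
time_s: 19.4
tool_pos: [496.3, -241.8, 97.7]
tcp_rot: [3.137, 0.011, -3.121]
force: [-0.2, 0.4, -0.8]
opening: -0.4
```

Call:
send_rows --moves '[0,0,0,0.002,0,0,0,0,0.004,0,0,0,0,0.004,0]'

```text
time_s: 19.65
tool_pos: [496.1, -241.6, 93.1]
tcp_rot: [3.137, 0.011, -3.121]
force: [0.3, -0.0, -0.7]
opening: 0.1
```

Call:
send_rows --moves '[0,0,0,0.002,0,0,0,0,0.004,0,0,0,0,0.004,0]'

```text
time_s: 19.9
tool_pos: [495.8, -241.4, 88.6]
tcp_rot: [3.136, 0.01, -3.121]
force: [-0.1, -0.7, 0.5]
opening: -0.0
```

Call:
send_rows --moves '[0,0,0,0.002,0,0,0,0,0.003,0,0,0,0,0.003,0]'

```text
time_s: 20.15
tool_pos: [495.7, -241.3, 85.3]
tcp_rot: [3.136, 0.01, -3.121]
force: [-0.4, 0.2, 1.2]
opening: 0.0
```

Call:
send_rows --moves '[0,0,0,0.002,0,0,0,0,0.003,0,0,0,0,0.003,0]'

```text
time_s: 20.4
tool_pos: [496.4, -241.7, 84.0]
tcp_rot: [3.137, 0.011, -3.121]
force: [-3.1, 0.6, 13.2]
opening: -0.1
```

The roof touches at a reported z of about 85, so the real tip is 20 mm above the reported TCP. That explains both misses. Next I'll lift 3 mm, hook behind the bar and pull.

Call:
send_rows --moves '[0,0,0,-0.003,0,0,0.008,0,-0.004,0,0,0.018,0,-0.004,0,0,0.028,0,-0.004,0,0,0.038,0,-0.004,0,0,0.048,0,-0.004,0,0,0.054,0,-0.004,0,0,0.054,0,-0.004,0]'

```text
time_s: 21.07
tool_pos: [440.3, -242.5, 87.2]
tcp_rot: [3.137, 0.01, -3.122]
force: [0.4, -1.2, -0.6]
opening: -0.2
```

Call:
send_rows --moves '[0,0.01,0,0.006,0,0,0.02,0,0.012,0,0,0.03,0,0.016,0,0,0.04,0,0.02,0,0,0.045,0,0.02,0,0,0.045,0,0.02,0,0,0.045,0,0.0,0,0,0.045,0,-0.04,0,0,0.045,0,-0.08,0,0,0.045,0,-0.11,0]'

```text
time_s: 21.9
tool_pos: [395.5, -244.6, 200.1]
tcp_rot: [3.138, 0.012, -3.122]
force: [0.5, -0.1, -0.3]
opening: -0.0
```

```bash
python3 - <<'E'
from h import *
d=snap('wrist','w10')
cv2.imwrite('pics/w10v.png',d['color'][:,:,::-1]);go((330,0,230,-3.12),(330,0,128,-3.12))
E
```

```text
at [ 398.  -246.7  205.3] yaw -3.122 F [ 2.3 -1.1  3.5] op -0.1 t 21.9
(330, 0, 230, -3.12) -> [0.0626, 0.2479, -0.0265] -0.002
(330, 0, 128, -3.12) -> [0.0645, 0.2482, 0.0755] -0.002
```

View pics/w10v.png

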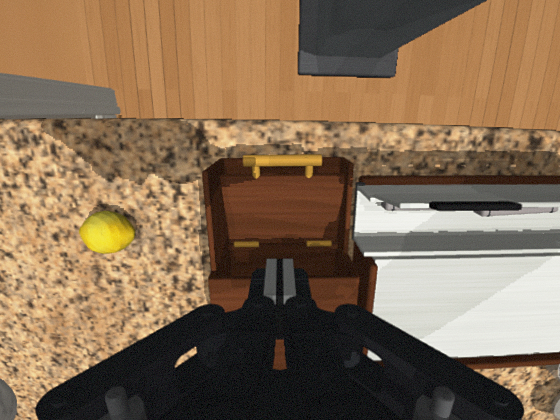

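The front is fully down, with its bar at pixel (283,160). The lid is still open, so I'll push it again with the corrected height.

Call:
send_rows --moves '[0,0.02,0.035,-0.0265,0,0,0.04,0.07,-0.0265,0,0,0.062,0.105,-0.0265,0,0,0.062,0.145,-0.0265,0,0,0.062,0.185,-0.0265,0,0,0.062,0.225,-0.0265,0,0,0.062,0.248,-0.02,0,0,0.063,0.248,0.02,0,0,0.064,0.248,0.05,0,0,0.0645,0.248,0.075,0]'

```text
time_s: 22.78
tool_pos: [330.3, 0.7, 127.6]
tcp_rot: [-3.139, 0.02, -3.119]
force: [-0.1, 0.1, -0.2]
opening: -0.3
```

Call:
send_rows --moves '[0,0,0,0,0,0,-0.01,0,0,0,0,-0.02,0,0,0,0,-0.03,0,0,0,0,-0.04,0,0,0,0,-0.05,0,0,0,0,-0.06,0,0,0,0,-0.065,0,0,0,0,-0.065,0,0,0,0,-0.065,0,-0.03,0]'

```text
time_s: 23.62
tool_pos: [391.2, 2.9, 155.3]
tcp_rot: [-3.141, 0.011, -3.119]
force: [-1.2, -0.0, -0.5]
opening: 0.2
```

```bash
python3 - <<'E'
from h import *
go((403,206,230,-3.12))
E
```

```text
at [391.2   2.9 155.3] yaw -3.119 F [-1.2 -0.  -0.5] op 0.2 t 23.6
(403, 206, 230, -3.12) -> [-0.0172, 0.2027, -0.0746] 0.001
```

Call:
send_rows --moves '[0,-0.005,0.02,-0.04,0,0.2,-0.008,0.05,-0.075,0,0.35,-0.008,0.08,-0.095,0,0.35,-0.008,0.11,-0.095,0,0.35,-0.008,0.14,-0.095,0,0.35,-0.008,0.14,-0.095,0]'

```text
time_s: 24.12
tool_pos: [394.6, 147.0, 250.9]
tcp_rot: [3.14, 0.012, -3.114]
force: [-0.5, -0.4, -0.8]
opening: 30.0
```

```bash
python3 - <<'E'
from h import *
d=snap('wrist','w11')
cv2.imwrite('pics/w11v.png',d['color'][:,:,::-1]);go()
E
```

```text
at [394.3 145.  250.4] yaw -3.115 F [ 0.3  0.4 -0.5] op 30.0 t 24.2
```

View pics/w11v.png

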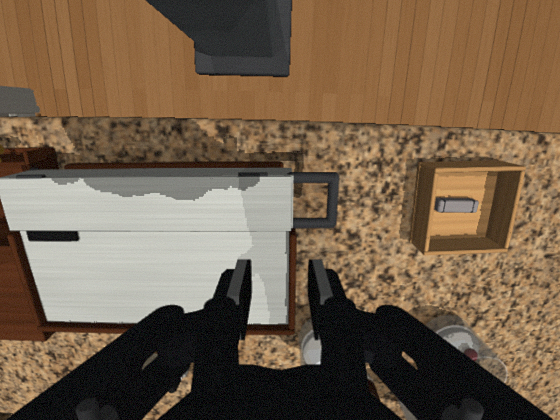

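The lid is shut flat, with its tab at pixel (53,236). The trough bar is at (333,200), and the box still holds the short rest.

```bash
python3 - <<'E'
from h import *
d=load('w11');P=plane(d,[(333,176),(333,200),(333,224),(292,172),(292,230)],100);print(P.round())
c=P[1];go((c[0],c[1],130,-3.12),(c[0],c[1],60,-3.12))
E
```

```text
[[373. 204. 100.]
 [399. 207. 100.]
 [427. 209. 100.]
 [370. 161. 100.]
 [436. 163. 100.]]
at [394.3 145.  250.4] yaw -3.115 F [ 0.3  0.4 -0.5] op 30.0 t 24.2
(np.float64(399.387407565209), np.float64(206.61860222871294), 130, -3.12) -> [-0.0054, 0.0616, 0.1204] 0.005
(np.float64(399.387407565209), np.float64(206.61860222871294), 60, -3.12) -> [-0.0046, 0.0616, 0.1904] 0.005
```

Call:
send_rows --moves '[0.35,-0.006,0.03,0.03,0,0.35,-0.006,0.06,0.06,0,0.35,-0.006,0.06,0.1,0,0.35,-0.006,0.06,0.13,0,0.35,-0.006,0.06,0.15,0,0.35,-0.006,0.06,0.17,0,0.35,-0.006,0.06,0.182,0,0.35,-0.006,0.06,0.188,0,0.35,-0.006,0.06,0.188,0]'

```text
time_s: 24.92
tool_pos: [399.6, 203.7, 61.1]
tcp_rot: [-3.14, 0.008, -3.116]
force: [-0.5, -0.0, -0.2]
opening: 29.8
```

Call:
send_rows --moves '[0.2,0,0,0,0,0,0,0,0,0,0,0,0,0,0,0,0,0,0,0,0,0,0,0,0]' --squeeze 50

```text
time_s: 25.33
tool_pos: [399.8, 205.6, 62.1]
tcp_rot: [3.139, 0.009, -3.115]
force: [-0.7, 6.4, -2.0]
opening: 9.7
```

Call:
send_rows --moves '[0,0,-0.002,-0.018,0,0,0,-0.005,-0.037,0,0,0,-0.009,-0.055,0,0,0,-0.014,-0.072,0,0,0,-0.02,-0.09,0,0,0,-0.027,-0.107,0,0,0,-0.034,-0.124,0,0,0,-0.043,-0.14,0,0,0,-0.052,-0.157,0,0,0,-0.062,-0.172,0]'

```text
time_s: 26.17
tool_pos: [401.7, 143.8, 236.7]
tcp_rot: [3.135, 0.014, -3.114]
force: [3.7, 3.9, -0.6]
opening: 9.7
```

Call:
send_rows --moves '[0,0,-0.002,-0.003,0,0,0,-0.002,-0.003,0,0,0,-0.002,-0.003,0,0,0,-0.002,-0.003,0,0,0,-0.002,-0.003,0,0,0,-0.002,-0.003,0,0,0,-0.002,-0.003,0,0,0,-0.002,-0.003,0]'

```text
time_s: 26.83
tool_pos: [401.8, 142.1, 239.5]
tcp_rot: [3.135, 0.014, -3.114]
force: [1.3, 0.8, -1.3]
opening: 9.8
```

```bash
python3 - <<'E'
from h import *
t=snap('top','top3');s=snap('side','side3');w=snap('wrist','w12')
a=cv2.resize(t['color'][190:300,190:390],(560,308));b=cv2.resize(s['color'][170:330,190:360],(327,308))
c=cv2.resize(w['color'],(373,280))
H=np.zeros((588,800,3),np.uint8);H[:308,:473]=a[:,87:];H[:308,473:]=b;H[308:,:373]=c
cv2.imwrite('pics/c3.png',H[:,:,::-1]);go()
E
```

```text
at [401.8 142.  239.6] yaw -3.114 F [ 1.7  0.9 -1.3] op 10.2 t 27.0
```

View pics/c3.png

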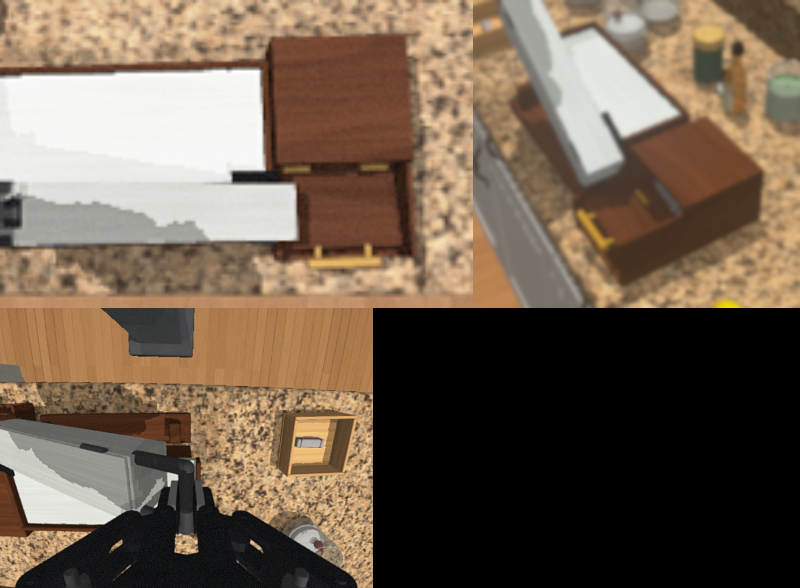

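The trough is tipped to about 0.5 rad with the lid shut, and a rest shows inside the chest mouth, around (668,195) in the composite. I'll tip it further and jog it so that everything pours out.

Call:
send_rows --moves '[0,0,-0.011,-0.014,0,0,0,-0.022,-0.026,0,0,0,-0.033,-0.038,0,0,0,-0.033,-0.038,0,0,0,-0.033,-0.038,0,0,0,-0.022,-0.026,0,0,0,-0.033,-0.038,0,0,0,-0.033,-0.038,0,0,0,-0.033,-0.038,0,0,0,-0.033,-0.038,0]'

```text
time_s: 27.82
tool_pos: [401.8, 111.2, 278.4]
tcp_rot: [3.129, 0.014, -3.113]
force: [-2.2, 8.0, 4.8]
opening: 10.0
```

```bash
python3 - <<'E'
from h import *
s=snap('side','side4');t=snap('top','top4')
# compare side images in chest mouth region; print grey blobs
for f in('side0','side3','side4'):
    im=load(f)['color'];h=cv2.cvtColor(im,cv2.COLOR_RGB2HSV)
    m=((h[...,1]<70)&(h[...,2]>70)).astype(np.uint8);m[:255]=0;m[320:]=0;m[:,:268]=0;m[:,330:]=0
    n,_,st,c=cv2.connectedComponentsWithStats(m);print(f,[(st[i].tolist(),c[i].round().tolist()) for i in range(1,n) if st[i,4]>4])
for f in('top3','top4'):
    im=load(f)['color'];h=cv2.cvtColor(im,cv2.COLOR_RGB2HSV)
    m=((h[...,1]<70)&(h[...,2]>70)).astype(np.uint8);m[:235]=0;m[290:]=0;m[:,315:]&=1;m[:,:318]=0;m[:,372:]=0
    n,_,st,c=cv2.connectedComponentsWithStats(m);print(f,[(st[i].tolist(),c[i].round().tolist()) for i in range(1,n) if st[i,4]>4])
# force / state
go()
d=load('side4');print(proj(d,[(530,-243,15),(460,-175,20),(460,-311,20),(462,-243,105)]).round())
E
```

```text
side0 []
side3 [([284, 263, 14, 18, 87], [290.0, 272.0])]
side4 [([268, 255, 3, 3, 6], [269.0, 256.0]), ([284, 263, 14, 18, 89], [291.0, 272.0])]
top3 [([318, 255, 10, 21, 196], [322.0, 265.0])]
top4 [([318, 255, 12, 21, 232], [323.0, 265.0])]
at [401.7 111.3 278.3] yaw -3.113 F [-1.6  7.8  4.4] op 9.7 t 27.9
[[304. 276.]
 [272. 269.]
 [296. 300.]
 [284. 263.]]
```

Call:
send_rows --moves '[0,0,0.011,0.014,0,0,0,0.022,0.029,0,0,0,0.011,0.014,0,0,0,0.0,0.0,0,0,0,0,0,0,0,0,0,0,0,0,0,0,0,0,0,0,0,0,0]'

```text
time_s: 28.58
tool_pos: [400.6, 112.2, 277.7]
tcp_rot: [3.127, 0.012, -3.113]
force: [-4.4, 3.1, 1.7]
opening: 9.8
```

Call:
send_rows --moves '[0,0,0.011,0.014,0,0,0,0.022,0.029,0,0,0,0.042,0.06,0,0,0,0.06,0.092,0,0,0,0.074,0.126,0,0,0,0.08,0.144,0,0,0,0.085,0.162,0,0,0,0.089,0.18,0,0,0,0.092,0.198,0,0,0,0.094,0.212,0]'

```text
time_s: 29.42
tool_pos: [398.8, 206.0, 64.9]
tcp_rot: [3.136, 0.01, -3.113]
force: [-7.2, -18.4, 42.6]
opening: 9.3
```

Call:
send_rows --moves '[0,0,0,0.002,0,0,0,0,0.003,0,0,0,0,0.003,0]'

```text
time_s: 29.67
tool_pos: [399.6, 205.8, 61.9]
tcp_rot: [3.137, 0.011, -3.113]
force: [0.2, -1.8, 2.8]
opening: 9.7
```

Call:
send_rows --moves '[0.35,0,0,0,0,0.35,0,0,0,0,0.35,0,0,0,0,0.35,0,0,0,0,0.35,0,0,-0.02,0,0.35,0,0,-0.06,0,0.35,0,0,-0.1,0,0.35,0,0,-0.14,0,0.35,0,0,-0.18,0,0.35,0,0,-0.18,0]'

```text
time_s: 30.5
tool_pos: [401.5, 206.3, 249.4]
tcp_rot: [3.134, 0.023, -3.113]
force: [0.4, -0.1, 0.5]
opening: 30.1
```

```bash
python3 - <<'E'
from h import *
s=snap('side','side5');w=snap('wrist','w13')
im=s['color'];g=cv2.cvtColor(im,cv2.COLOR_RGB2HSV)
print(g[258:296:1,268:314:1,1])if 0 else None
for y in range(256,294,2): print(y,' '.join('%3d/%3d'%(g[y,x,1],g[y,x,2]) for x in range(270,312,3)))
# trough bar in wrist
P=load('w13');print(proj(P,[(399,206,101),(373,204,101),(427,209,101)]).round())
m=cv2.cvtColor(P['color'],cv2.COLOR_RGB2HSV)
go((400,-243,220,-3.12))
E
```

```text
256  81/ 72  85/ 72  92/ 72  99/ 77 130/106 137/112 137/112 142/113 143/112 146/117 147/120 148/117 149/115 150/112
258  85/ 72  89/ 72  96/ 72  94/ 73 120/ 89 138/109 140/113 141/112 142/113 146/112 148/119 151/120 153/117 152/114
260  95/ 75  94/ 73  98/ 73  96/ 72 101/ 73 133/102 142/111 144/113 143/114 144/113 149/113 151/120 152/119 151/118
262  94/ 73  93/ 71  99/ 72  95/ 70 100/ 69 103/ 84 138/107 144/113 148/114 148/114 150/112 149/116 153/120 156/118
264  96/ 72  99/ 72 101/ 71  98/ 70  96/ 69  43/ 78 123/ 95 143/109 148/114 150/114 147/116 151/113 156/118 157/120
266  96/ 72  98/ 70 101/ 71 100/ 69 100/ 69  31/ 81  66/ 85 138/102 146/110 149/115 153/115 155/115 153/115 155/120
268  99/ 72 113/ 77 126/ 85 108/ 71 111/ 71  54/ 75  29/ 87 112/ 91 147/104 148/112 152/114 153/117 151/115 157/117
270 109/ 75 121/ 82 148/110 121/ 80 113/ 72 104/ 71  33/ 84  55/ 83 141/ 98 149/106 152/114 154/116 153/117 155/115
272 130/ 92 133/ 94 144/106 143/ 98 117/ 74 115/ 71  60/ 77  32/ 87 104/ 86 149/103 151/108 154/114 157/117 154/109
274 138/102 139/103 137/ 95 154/111 128/ 78 117/ 72 111/
[... 570 characters left out ...]
6/ 79 140/ 80 146/ 94 143/ 84 136/ 71 129/ 67 135/ 68 136/ 71 136/ 71
286 148/110 149/111 150/104 152/ 99 147/104 148/100 150/ 95 145/ 81 131/ 68 133/ 69 135/ 70 131/ 72 140/ 71 140/ 71
288 148/110 150/112 151/108 150/102 153/105 150/ 92 136/ 75 124/ 68 128/ 68 133/ 69 136/ 71 136/ 71 138/ 72 136/ 73
290 151/113 149/111 151/108 153/102 138/ 85 129/ 71 128/ 68 128/ 68 129/ 69 137/ 69 135/ 72 142/ 72 138/ 72 136/ 71
292 154/111 150/107 146/ 96 134/ 78 131/ 70 128/ 68 126/ 67 133/ 67 131/ 70 131/ 70 136/ 71 138/ 72 135/ 72 136/ 71
[[278. 193.]
 [277. 169.]
 [280. 218.]]
at [398.8 205.4 243.6] yaw -3.113 F [-0.9 -0.2 -0.7] op 29.6 t 30.6
(400, -243, 220, -3.12) -> [0.0119, -0.4484, 0.0211] 0.007
```

```bash
python3 - <<'E'
from h import *
d=load('side5');
for z in(8,24): print('rest near edge',z,plane(d,[(283,266),(296,281)],z).round().tolist())
d=load('w10')
for z in(50,55,61): print('bar',z,plane(d,[(244,160),(321,160)],z).round().tolist())
print('posts',plane(d,[(256,175),(308,174)],60).round().tolist(),'plate edge',plane(d,[(230,175),(345,172)],58).round().tolist())
d=load('top4')
for z in (50,55,61): print('top bar',z,plane(d,[((87+310)/2.8+190,262/2.8+190),((87+380)/2.8+190,262/2.8+190)],z).round().tolist())
E
```

```text
rest near edge 8 [[500.0, -168.0, 8.0], [503.0, -242.0, 8.0]]
rest near edge 24 [[493.0, -182.0, 24.0], [495.0, -255.0, 24.0]]
bar 50 [[359.0, -281.0, 50.0], [358.0, -201.0, 50.0]]
bar 55 [[358.0, -280.0, 55.0], [357.0, -201.0, 55.0]]
bar 61 [[357.0, -280.0, 61.0], [356.0, -202.0, 61.0]]
posts [[373.0, -268.0, 60.0], [371.0, -215.0, 60.0]] plate edge [[374.0, -295.0, 58.0], [368.0, -176.0, 58.0]]
top bar 50 [[359.0, -207.0, 50.0], [359.0, -285.0, 50.0]]
top bar 55 [[359.0, -206.0, 55.0], [359.0, -284.0, 55.0]]
top bar 61 [[359.0, -206.0, 61.0], [359.0, -283.0, 61.0]]
```

The rest that can be seen lies across the chest floor with its near edge at x≈500, clear of the front. The front bar is at about (357,-241,55). I'll close the fingers and go to its near side.

Call:
send_rows --moves '[0,0.07,-0.04,0.0,0,0,0.07,-0.08,0.0,0,0,0.07,-0.12,0.0,0,0,0.07,-0.16,0.0,0,0,0.07,-0.2,0.0,0,0,0.07,-0.24,0.0,0,0,0.07,-0.28,0.0,0,0,0.07,-0.32,0.0,0,0,0.07,-0.36,0.0,0,0,0.07,-0.4,0.0,0]'

```text
time_s: 31.43
tool_pos: [338.5, -187.9, 238.9]
tcp_rot: [3.134, 0.014, -3.114]
force: [1.1, 1.0, 0.7]
opening: 0.2
```

```bash
python3 - <<'E'
from h import *
go((328,-241,120,-3.12),(328,-241,17,-3.12))
E
```

```text
at [ 338.5 -187.9  238.9] yaw -3.114 F [1.1 1.  0.7] op 0.2 t 31.4
(328, -241, 120, -3.12) -> [0.0136, -0.0536, 0.1183] 0.006
(328, -241, 17, -3.12) -> [0.015, -0.0543, 0.2213] 0.006
```

Call:
send_rows --moves '[0,0.014,-0.03,0.01,0,0,0.014,-0.054,0.04,0,0,0.014,-0.054,0.08,0,0,0.014,-0.054,0.12,0,0,0.014,-0.054,0.155,0,0,0.015,-0.054,0.185,0,0,0.015,-0.054,0.205,0,0,0.015,-0.054,0.215,0,0,0.015,-0.054,0.221,0,0,0.015,-0.054,0.221,0]'

```text
time_s: 32.27
tool_pos: [326.3, -238.9, 15.3]
tcp_rot: [3.131, 0.011, -3.114]
force: [-0.2, -0.1, 1.2]
opening: -0.1
```

Call:
send_rows --moves '[0,-0.005,0,0,0,0,-0.01,0,0,0,0,-0.013,0,0,0]'

```text
time_s: 32.52
tool_pos: [340.5, -239.2, 16.2]
tcp_rot: [3.132, 0.012, -3.114]
force: [0.7, -0.3, 0.1]
opening: 0.0
```

Call:
send_rows --moves '[0,-0.001,0,0,0,0,-0.002,0,0,0,0,-0.003,0,0,0]'

```text
time_s: 32.77
tool_pos: [342.5, -239.1, 16.4]
tcp_rot: [3.133, 0.009, -3.114]
force: [-7.1, -1.3, 1.6]
opening: 0.2
```

Call:
send_rows --moves '[0,-0.003,0,-0.005,0,0,-0.005,0,-0.01,0,0,-0.0075,0,-0.015,0,0,-0.01,0,-0.02,0,0,-0.013,0,-0.025,0,0,-0.016,0,-0.03,0]'

```text
time_s: 33.27
tool_pos: [356.9, -238.3, 46.8]
tcp_rot: [3.132, 0.007, -3.115]
force: [-3.1, 0.2, 1.2]
opening: 0.0
```

Call:
send_rows --moves '[0,-0.005,0,-0.0045,0,0,-0.009,0,-0.009,0,0,-0.0125,0,-0.013,0,0,-0.0165,0,-0.017,0,0,-0.0205,0,-0.0205,0,0,-0.025,0,-0.024,0,0,-0.0295,0,-0.0275,0,0,-0.034,0,-0.0305,0,0,-0.039,0,-0.033,0,0,-0.044,0,-0.036,0]'

```text
time_s: 34.1
tool_pos: [401.4, -237.5, 83.3]
tcp_rot: [3.132, 0.007, -3.115]
force: [-0.4, 0.7, 0.3]
opening: -0.2
```

```bash
cat > bar.py <<'E'
from h import *
import sys
for n in('wrist','side','top'):
    d=snap(n,n+sys.argv[1]);h=cv2.cvtColor(d['color'],cv2.COLOR_RGB2HSV)
    m=((h[...,0]>16)&(h[...,0]<27)&(h[...,1]>150)&(h[...,2]>110)).astype(np.uint8)
    k,_,st,c=cv2.connectedComponentsWithStats(m);print(n,[(st[i].tolist(),c[i].round().tolist()) for i in range(1,k) if st[i,4]>12])
    print(' expect bar shut',proj(d,[(462,-241,132)]).round().tolist(),'a=.4',proj(d,[(418,-241,123)]).round().tolist(),'open',proj(d,[(357,-241,55)]).round().tolist())
go()
E
python3 bar.py 20
```

```text
wrist [([13, 245, 11, 8, 26], [19.0, 248.0]), ([0, 247, 12, 8, 31], [6.0, 251.0]), ([9, 247, 56, 60, 1390], [40.0, 274.0])]
 expect bar shut [[269.0, 402.0]] a=.4 [[271.0, 323.0]] open [[274.0, 176.0]]
side [([164, 96, 11, 10, 90], [169.0, 101.0]), ([270, 263, 8, 9, 35], [273.0, 267.0]), ([313, 326, 21, 24, 232], [324.0, 340.0])]
 expect bar shut [[283.0, 255.0]] a=.4 [[269.0, 263.0]] open [[250.0, 289.0]]
top [([398, 246, 14, 10, 51], [403.0, 250.0]), ([413, 248, 6, 10, 28], [415.0, 253.0])]
 expect bar shut [[346.0, 248.0]] a=.4 [[346.0, 264.0]] open [[343.0, 284.0]]
at [ 401.6 -237.7   83.3] yaw -3.114 F [-0.8 -0.3 -0.8] op 0.1 t 34.2
```

The side view shows the bar near the predicted position for a≈0.4, so it is following. I'll push it shut.

Call:
send_rows --moves '[0,-0.006,0,-0.002,0,0,-0.012,0,-0.004,0,0,-0.018,0,-0.006,0,0,-0.024,0,-0.007,0,0,-0.03,0,-0.008,0,0,-0.035,0,-0.009,0,0,-0.039,0,-0.01,0,0,-0.042,0,-0.01,0,0,-0.043,0,-0.01,0]'

```text
time_s: 35.0
tool_pos: [445.1, -236.7, 93.7]
tcp_rot: [3.133, 0.008, -3.114]
force: [-0.4, 0.3, 0.0]
opening: -0.0
```

Call:
send_rows --moves '[0,-0.001,0,0,0,0,-0.002,0,0,0,0,-0.003,0,0,0]'

```text
time_s: 35.25
tool_pos: [445.9, -236.3, 93.2]
tcp_rot: [3.133, 0.004, -3.114]
force: [-8.4, -0.9, 2.1]
opening: 0.3
```

Call:
send_rows --moves '[0,-0.002,0,0,0,0,-0.003,0,0,0,0,-0.003,0,0,0]'

```text
time_s: 35.5
tool_pos: [445.7, -235.9, 92.5]
tcp_rot: [3.133, -0.002, -3.115]
force: [-8.7, -1.4, 2.8]
opening: -0.2
```

Call:
send_rows --moves '[0,0.01,0,0,0,0,0.03,0,0,0,0,0.05,0,0,0,0,0.07,0,-0.03,0,0,0.08,0,-0.07,0,0,0.08,0.03,-0.11,0,0,0.08,0.07,-0.14,0,0,0.08,0.1,-0.14,0,0,0.08,0.1,-0.14,0,0,0.08,0.1,-0.14,0]'

```text
time_s: 36.33
tool_pos: [363.7, -138.0, 234.5]
tcp_rot: [3.134, 0.0, -3.112]
force: [0.4, 0.5, 0.3]
opening: 0.0
```

```bash
python3 bar.py 21; python3 - <<'E'
from h import *
d=load('wrist21');h=cv2.cvtColor(d['color'],cv2.COLOR_RGB2HSV)
for z in(126,132,138):
  m=((h[...,0]>16)&(h[...,0]<27)&(h[...,1]>150)&(h[...,2]>110)).astype(np.uint8)
  k,_,st,c=cv2.connectedComponentsWithStats(m)
  print(z,[plane(d,[c[i]],z).round().tolist() for i in range(1,k) if st[i,4]>60])
print('lid tab shut exp',proj(d,[(443,-111,107)]).round())
t=load('top21')
def patch(d,P,r=2):
    u=proj(d,[P])[0].round().astype(int);return u.tolist(),d['color'][u[1]-r:u[1]+r+1,u[0]-r:u[0]+r+1].mean((0,1)).round().tolist()
for P in((443,-111,107),(410,0,108),(410,-100,108),(400,205,98),(424,400,10)): print(P,patch(t,P),patch(d,P) if P[1]<0 else '')
E
```

```text
wrist [([23, 226, 49, 36, 937], [49.0, 245.0]), ([138, 293, 79, 11, 838], [177.0, 298.0])]
 expect bar shut [[176.0, 297.0]] a=.4 [[175.0, 255.0]] open [[190.0, 182.0]]
side [([164, 96, 11, 10, 88], [169.0, 100.0]), ([275, 244, 18, 21, 117], [283.0, 254.0]), ([313, 326, 21, 24, 264], [324.0, 339.0])]
 expect bar shut [[283.0, 255.0]] a=.4 [[269.0, 263.0]] open [[250.0, 289.0]]
top [([397, 246, 22, 14, 115], [406.0, 252.0])]
 expect bar shut [[346.0, 248.0]] a=.4 [[346.0, 264.0]] open [[343.0, 284.0]]
at [ 363.4 -139.9  233. ] yaw -3.116 F [ 0.   0.2 -0.3] op -0.1 t 36.5
126 [[[410.0, -369.0, 126.0]], [[467.0, -243.0, 126.0]]]
132 [[[407.0, -364.0, 132.0]], [[463.0, -240.0, 132.0]]]
138 [[[404.0, -359.0, 138.0]], [[459.0, -238.0, 138.0]]]
lid tab shut exp [[300. 272.]]
(443, -111, 107) ([302, 255], [104.0, 104.0, 103.0]) ([300, 272], [18.0, 19.0, 20.0])
(410, 0, 108) ([265, 266], [226.0, 227.0, 224.0]) 
(410, -100, 108) ([298, 266], [241.0, 242.0, 240.0]) ([312, 245], [233.0, 234.0, 228.0])
(400, 205, 98) ([198, 270], [82.0, 77.0, 74.0]) 
(424, 400, 10) ([144, 263], [192.0, 179.0, 173.0])
```

```bash
python3 - <<'E'
from h import *
d=load('side21')
for y in(-160,-150,-140,-130):
    u=proj(d,[(395,y,62),(408,y,62),(420,y,62)]).round().astype(int);print(y,u.tolist(),[d['color'][b,a].tolist() for a,b in u])
for n in('tin/bottle',):
    a=load('side0')['color'][180:240,300:345].astype(int);b=d['color'][180:240,300:345].astype(int);print(n,np.abs(a-b).mean())
a=load('side0')['color'][320:355,308:340].astype(int);b=d['color'][320:355,308:340].astype(int);print('lemon',np.abs(a-b).mean())
job_done();print(state()['time_s'])
E
```

```text
-160 [[250, 264], [254, 263], [258, 261]] [[129, 130, 126], [133, 133, 129], [138, 139, 134]]
-150 [[248, 262], [252, 260], [256, 259]] [[121, 121, 117], [118, 118, 114], [120, 120, 116]]
-140 [[247, 260], [251, 258], [255, 257]] [[119, 120, 115], [115, 116, 111], [115, 116, 111]]
-130 [[246, 258], [249, 256], [253, 255]] [[121, 122, 117], [116, 117, 113], [115, 116, 111]]
tin/bottle 5.240864197530864
lemon 5.585119047619048
the job is handed in; nothing more can be done
the job is handed in; nothing more can be done
```

The job is done and handed in, but I could confirm only one of the three long rests in the chest by sight.

**What I did**
- I swept the three long rests into the trough, put the one short rest in the open box, pulled the front right down and shut the lid.
- I tipped the trough to about 0.65 rad with the lid shut and jogged it. I then let it down level, let go of its bar and pushed the front up shut. It took about 36 of the 200 s.

**What the last checks showed**
- **Front:** its bar is back at about (463, -240), where it stood when shut at the start.
- **Lid:** its tab is at the shut position.
- **Box:** the short rest was in it when I last looked, just before letting the trough down.
- **Bystanders:** the tin, bottle and lemon look unmoved in the side view.
- **Trough:** the floor I could see just inside the spout is bare metal.

**What failed or stayed unsure**
- My first sweep and first lid push passed over the top. The real fingertips sit about 20 mm above the reported TCP. I found this by touching the chest roof, lowered my heights and repeated both moves.
- The second and third long rests are hidden under the chest roof. I take it they poured out because the tip was well past the 0.2 rad at which they slide.
- I opened the chest front before the lid was shut, because that first lid push had missed. Both were in place before the pour.
- When the trough came down to its rest, the wrist force reached about 43 N for a moment, below the 120 N limit.

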